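# Find the worn rubber pad with the spring-pin gauge

## Task

One of the two rubber pads on the sloped test stand has lost its packing and gives more than the other. Take the spring-pin gauge, press its pin square to the slope into the middle of each pad until it will sink no further, and see into which pad it sank deeper. Then leave the gauge standing upright, fully down, in the cup in front of that pad; press the pads with the pin only, never with the gripper.

Things in the scene. Friction and masses are not known exactly. Their poses are not given: they have to be found in the camera images.
- gauge: Spring-pin gauge, upright in the gauge stand's cup at first. Origin: centre of its foot's flat underside; +z runs from pin to grip; x, y square to the grip's flats. Foot 36 mm across; barrel 25 mm across up to z = 71 mm; square dark wooden grip 24 x 24 mm, z = 70 to 116 mm; brass cap to 120 mm. The steel pin, 8 mm across, sticks out 16 mm below the foot. 0.2 to 0.3 kg.
- gauge_pin (a joint): How far the gauge's sprung pin is pushed back into the barrel, m: 0 = fully out, at most 0.013. It stays out up to 6 N; beyond that it yields by 2.5 mm for each further N.
- gauge_stand: Fixed wooden foot 74 x 74 x 12 mm with an aluminium cup 58 mm across and 30 mm high on top. Origin: underside centre. The gauge's foot rests on a seat in the cup, 12 mm below the rim and 30 mm above the bench; the cup is 44 mm wide inside, with a 22 mm hole below the seat for the pin.
- test_stand: Fixed test stand, 180 (x) x 190 (y) mm, 110 mm high. Origin: underside centre; z up; x from its low front to its high back, roughly to the robot's left; y towards the robot. Its grey deck slopes at 35 degrees, rising to +x, with rubber pads at x = 35, y = +45 (near) and -45 (far), z = 85 mm. In front of each (x = -58 mm, same y) is a cup like the gauge stand's; rim 42, seat 30 mm above the bench.
- pin_tip (a point): The tip of the gauge's pin, on its axis; axes as the gauge's.
- pad_face_near (a point): Centre of the upper face of the rubber pad nearer the robot, 34 x 34 mm, moving with the pad; its +z is the face's outward normal, 35 degrees from vertical, leaning to the low front side of the stand (-x of the stand). At first the face is flush with the sloped deck.
- pad_face_far (a point): The same for the rubber pad farther from the robot.
- pad_block_near (a joint): How far the near pad has sunk below flush, m: 0 at the start. It gives at 3 to 3.5 N along its normal until it meets its packing, then sinks no further, and does not spring back. Sound packing lets a pad sink about 5 mm, lost packing about 10 mm; which pad is which varies and cannot be seen.
- pad_block_far (a joint): The same for the far pad.
- cup_seat_near (a point): Centre of the seat in the cup in front of the near pad, where the centre of the gauge's foot comes to rest; 30 mm above the bench, 12 mm below the rim. z up.
- cup_seat_far (a point): The same for the cup in front of the far pad.
Things that resemble listed ones, but are neither listed nor needed, are in the scene too. Of the things like the gauge, leave any that is blue; of the rest the smaller one is meant.

How it is judged:
By the outcome, as a careful person would: the job done as asked, in the order asked, and still so for the second after the job is handed in, with the robot touching nothing.
It also fails if it takes over 48 s, if anything falls off the work surface, if the arm or the gripper's body presses on something with over 40 N, if the wrist force passes 120 N, or if a joint passes its speed limit or range.

## Robot

A 6-joint arm with a two-finger parallel gripper is mounted at the origin on a cart in front of the work surface, level with it; the furniture and walls round the work are solid. World frame = base frame: x ahead of the robot, y to its left, z up, the work surface at z = 0. Lengths are in m, angles in degrees, forces in N, time in s.
With the tool pointing down it reaches from about 0.425 to 1.125 m from the base axis. Payload 14.9 kg.
Tool frame: the origin (TCP) lies on the centre line of the jaws, within the pads' length; the fingertips stand 11 mm ahead of it and the grasp point (between the pads) lies 8 mm behind it; z points along the fingers, y is the line along which they close (so a half turn about z gives the same grasp; the last joint's range is limited). The gripper opens to 91 mm and grips with 3 to 60 N. Pads are 32 mm wide; open, the fingers measure 118 mm over their backs; the gripper's body (76 mm by 178 mm) begins 60 mm behind the grasp point.
Start: joints at [-73.871, 21.709, 99.362, -0, 58.929, -1.908], TCP at [0.217, -0.666, 0.225] pointing down, gripper open.
Joint ranges: [-158.91, 158.91], [-42.39, 125.64], [0.06, 152.35], [-60.88, 240.88], [17.5, 164.5], [-176.32, 176.32]. Speed limits (degrees/s): [108.29, 108.29, 136.94, 180, 180, 180].

## Interface

Orientations are given as [roll, pitch, yaw] about the fixed x, y, z axes, in that order (R = Rz(yaw) Ry(pitch) Rx(roll)).
In Python, from workcell import manip, imaging, job gives the robot as it stands.
- The arm moves only by the tool carry_out, never from a script. Its argument "series" is a list of rows, each a list of 6 numbers: the shift along the tool's x, y, z each as a share of 0.3 m, from -1 to 1, then the turn, a rotation vector about the tool's x, y, z each as a share of 180 degrees, from -1 to 1. A call has 1 to 20 rows; each row is the pose to reach, as a shift and turn from the pose commanded when the call began, along the tool's axes at that moment, turning the shorter way round; what a row does not reach only later rows make up. A row lasts 1/8 s, in which the tool goes at most 62.5 mm and 10.7 degrees, less where a joint would pass 70% of its speed; a pose out of reach is approached as far as the arm can. A call with a number of a shift or a turn outside -1 to 1 is refused whole. A call with a gripper value outside its range is refused whole. "jaw" is the closure, from 0 (fully open) to 1 (shut), set as the call begins (left out, the last holds). The fingers move at their own pace and stop on an object; the grip force is fixed at half the most. Time passes only in rows, so rows that repeat a pose let the fingers close. It gives the time, the measured TCP pose, the force, the opening and the grip force at its end, in the units of the state.
- manip.read_state(): the state, without advancing time (a new reading comes with each control period).
- imaging.snapshot(name): name is "scene" or "top"; returns the picture (400x640x3 uint8, red, green, blue); there is no depth.
- imaging.get_calibration(name): a dict with "fx", "fy", "cx", "cy" (pixels), "dist" ([k1, k2, p1, p2, k3] as OpenCV has them; the pictures are not rectified), "rvec" (rotation vector, rad) and "tvec" (3), from world to camera coordinates, as OpenCV has them. Camera axes: x right, y down, z forward; pixel columns grow to the right and rows downward; lengths in m; the calibration is good to about 2 mm. A picture is of the moment at which its call begins. get_calibration takes no time and is no camera call.
- job.close_job(): hands the job in; it is judged then, once.
The state is a dict: "time": time; "q": joint angles; "joint_vel": joint speeds; "joint_efforts": joint torques, N m; "tcp_pos": TCP position; "tool_rot": TCP orientation; "ft_force": force on the tool from outside, world axes, zero at the start; "moment": the same for the moment, N m; "width": finger opening in m; "grasp_force": force on a finger pad.
Only numpy, scipy, OpenCV 4.12 (cv2) and the standard library are available. Lean on these libraries where they do the work, as an engineer would, in place of code of your own. Each camera call takes 0.05 s, during which the arm holds its last target. There are 200 camera calls.

## Working session

There is one attempt and no reset: what is moved stays moved. The work goes in short steps, Python scripts to look and compute and a tool call to move; the robot and the scene stay as the last step left them, time stands still between calls to the robot, and variables do not carry over. Pictures are saved under pics/ and viewed, at most 12 in all, crops included, and the job is handed in when it is done.

Besides the shell and the picture viewer there is one more tool, called after "Call:" as name([rows], argument=value, ...), one row to a line, values as JSON. carry_out: Moves the arm, as the interface text tells. Its arguments: {"type":"object","properties":{"series":{"type":"array"},"jaw":{"type":"number"}},"required":["series"]}

```bash
mkdir -p pics; ls; python3 - <<'E'
from workcell import manip, imaging, job
import cv2
for n in("scene","top"):
    im=imaging.snapshot(n); cv2.imwrite(f"pics/{n}0.png",im[:,:,::-1]); print(imaging.get_calibration(n))
print(manip.read_state())
E
```

```text
pics
{'fx': 396.61060559377586, 'fy': 396.61060559377586, 'cx': 323.17816621328944, 'cy': 196.6700772909631, 'dist': array([-0.02291678,  0.        ,  0.        ,  0.        ,  0.        ]), 'rvec': array([ 0.64497099, -2.77443293,  0.97478207]), 'tvec': array([0.43745477, 0.28701326, 0.7511691 ])}
{'fx': 396.5148574153221, 'fy': 396.5148574153221, 'cx': 319.220303667886, 'cy': 197.52431510860862, 'dist': array([-0.03854401,  0.        ,  0.        ,  0.        ,  0.        ]), 'rvec': array([ 2.19846963, -2.16873518,  0.08144614]), 'tvec': array([-0.06624522,  0.5385761 ,  0.89456714])}
{'time': 0.1, 'q': array([-7.38717777e+01,  2.17377477e+01,  9.93905323e+01, -6.01791628e-04,
        5.89303470e+01, -1.91016810e+00]), 'joint_vel': array([-0.06500321, -0.03642605, -0.17932604, -0.04678917, -0.06967615,
        0.0546001 ]), 'joint_efforts': array([ 1.72140335e-04, -7.65044904e+01, -4.35294092e+01,  6.52513630e-02,
        3.98504769e-02,  4.97130486e-06]), 'tcp_pos': array([ 0.21663046, -0.66528006,  0.2243415 ]), 'tool_rot': array([-1.79941388e+02, -1.43933534e-03,  1.80387005e+01]), 'ft_force': array([ 0.46804685, -0.51851261, -0.44643948]), 'moment': array([ 0.07695533, -0.0613081 , -0.02061352]), 'grasp_force': 0.0, 'width': 0.09108740459348717}
```

View pics/scene0.png

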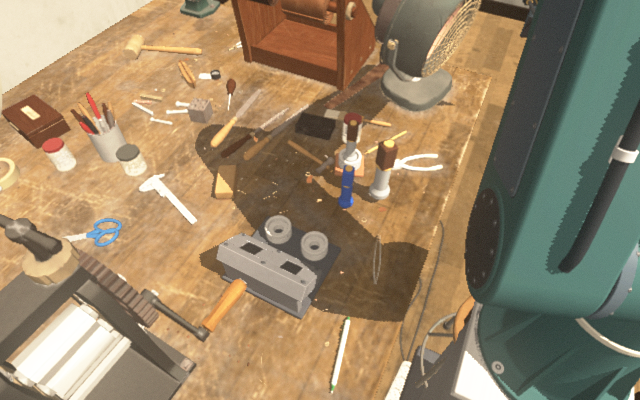

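View pics/top0.png

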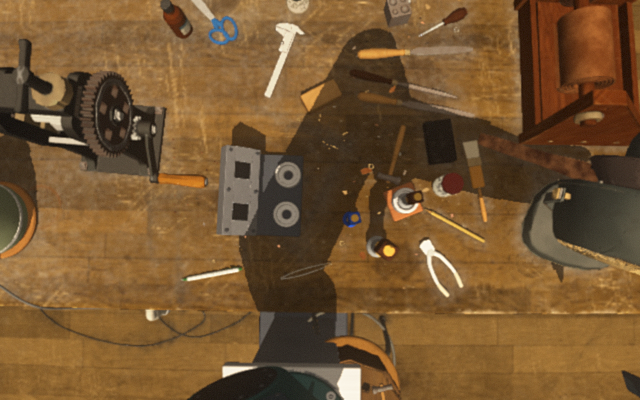

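The scene shows the test stand around (270,260), with pads at (250,246) and (291,268) and cups at (278,229) and (315,245). The gauge in its stand is at (351,150), the blue one at (346,190) and a bigger one at (383,170). In the top view the pads are at (241,170) and (241,212), the cups at (288,175) and (286,215), and the gauge at (408,200).

```bash
cat > h.py <<'E'
import numpy as np, cv2
from workcell import manip, imaging, job
C={n:imaging.get_calibration(n) for n in("scene","top")}
def K(c): return np.array([[c['fx'],0,c['cx']],[0,c['fy'],c['cy']],[0,0,1.]])
def ray(n,p):
    c=C[n]; R=cv2.Rodrigues(c['rvec'])[0]
    u=cv2.undistortPoints(np.array([[p]],float),K(c),c['dist'])[0,0]
    return -R.T@c['tvec'], R.T@np.array([u[0],u[1],1.])
def onz(n,p,z):
    o,d=ray(n,p); return o+d*(z-o[2])/d[2]
def tri(p,q):
    o,d=ray("scene",p);e,f=ray("top",q)
    s=np.linalg.lstsq(np.c_[d,-f],e-o,rcond=None)[0]
    a,b=o+d*s[0],e+f*s[1]; return (a+b)/2,np.linalg.norm(a-b)
def proj(n,X):
    c=C[n]; return cv2.projectPoints(np.atleast_2d(np.array(X,float)),c['rvec'],c['tvec'],K(c),c['dist'])[0][:,0]
E
python3 - <<'E'
import cv2, numpy as np
t=cv2.imread("pics/top0.png");s=cv2.imread("pics/scene0.png")
up=lambda im,x,y,w,h,k:cv2.resize(im[y:y+h,x:x+w],None,fx=k,fy=k,interpolation=cv2.INTER_CUBIC)
cv2.imwrite("pics/c1.png",np.vstack([up(t,210,140,130,100,6)]))
a=up(t,340,170,100,100,4);b=up(s,330,100,80,120,5)
b=cv2.copyMakeBorder(b,0,0,0,0,0);a=cv2.copyMakeBorder(a,0,200,0,0,0)
cv2.imwrite("pics/c2.png",np.hstack([a,b]))
cv2.imwrite("pics/c3.png",up(s,205,205,140,115,5))
E
```

```text
(no output)
```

View pics/c1.png

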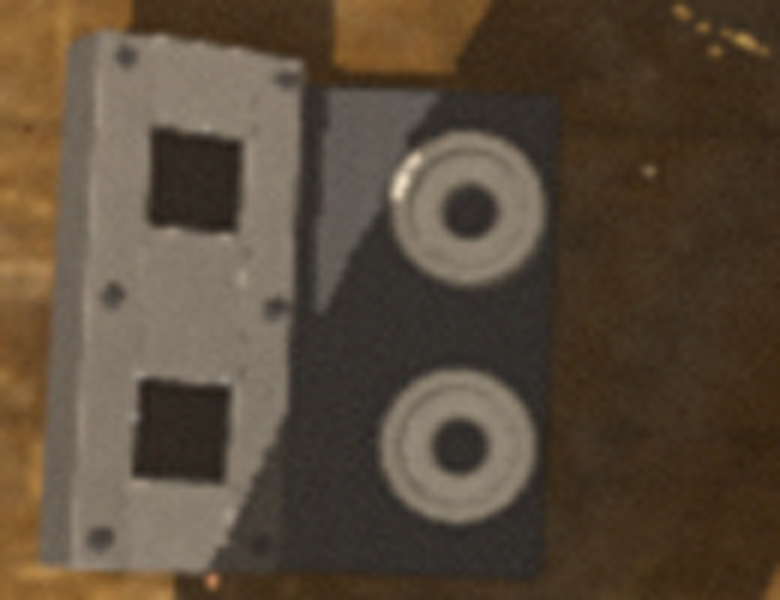

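View pics/c2.png

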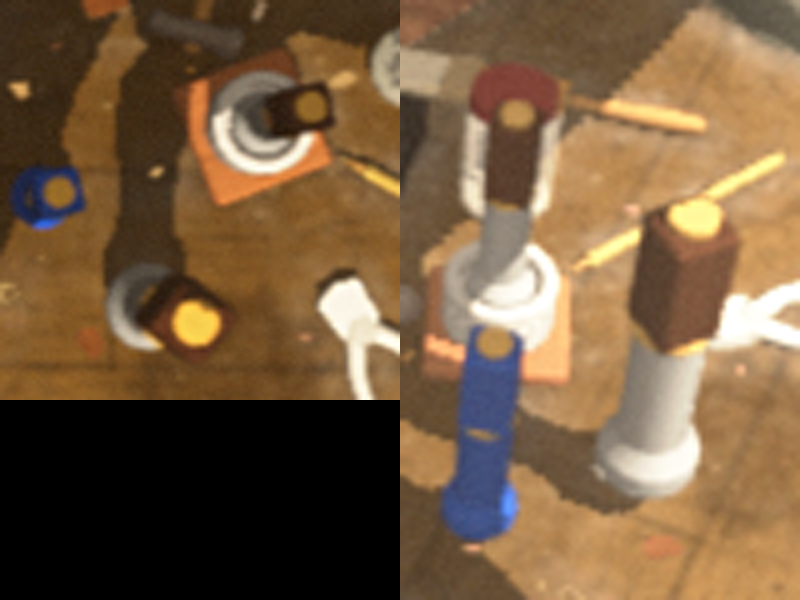

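View pics/c3.png

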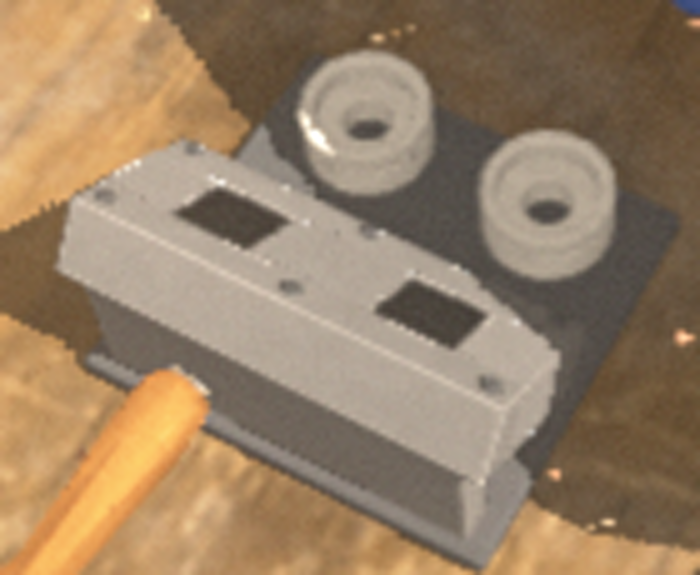

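Crop positions: far and near pad centres are clear in both views, as are both cup rims, the gauge's cap, its stand rim and its grip edges. Next I triangulate them.

```bash
cat > m.py <<'E'
from h import *
f=lambda p,x,y,k:((p[0]+.5)/k-.5+x,(p[1]+.5)/k-.5+y)
T=lambda p:f(p,210,140,6); S=lambda p:f(p,205,205,5)
T2=lambda p:f(p,340,170,4); S2=lambda p:f(p,330,100,5)
E
python3 - <<'E'
from m import *
np.set_printoptions(precision=4,suppress=True)
L={'pf':((233,217),(196,180),(.035,-.045,.085)),'pn':((433,313),(183,431),(.035,.045,.085)),
'cf':((367,105),(469,208),(-.058,-.045,.042)),'cn':((547,185),(458,446),(-.058,.045,.042))}
M=[];W=[]
for k,(s,t,m) in L.items():
    X,e=tri(S(s),T(t)); print(k,X,e,'z-plane',onz('top',T(t),m[2])[:2],onz('scene',S(s),m[2])[:2]); W.append((onz('top',T(t),m[2])[:2]+onz('scene',S(s),m[2])[:2])/2);M.append(m[:2])
M=np.array(M);W=np.array(W);m0=M.mean(0);w0=W.mean(0)
U,_,V=np.linalg.svd((M-m0).T@(W-w0)); R=(U@V).T; t=w0-R@m0
print('stand',t,'yaw',np.degrees(np.arctan2(R[1,0],R[0,0])),'res',W-(M@R.T+t))
for k in L: print(k,R@np.array(L[k][2][:2])+t)
print('cap',tri(S2((117,115)),T2((312,107))),onz('top',T2((312,107)),.15),onz('scene',S2((117,115)),.15))
print('rim',tri(S2((102,292)),T2((262,122))),onz('top',T2((262,122)),.042),onz('scene',S2((102,292)),.042))
for a,b in(((275,138),(334,130)),((334,130),(328,83)),((285,92),(328,83))):
    d=(onz('top',T2(b),.146)-onz('top',T2(a),.146))[:2]; print('grip edge',np.degrees(np.arctan2(d[1],d[0])),np.linalg.norm(d))
E
```

```text
pf [0.5924 0.1075 0.0867] 0.00021192592935877284 z-plane [0.5928 0.1079] [0.593  0.1067]
pn [0.5023 0.1096 0.0865] 0.000349226744399564 z-plane [0.5025 0.11  ] [0.5025 0.1089]
cf [0.5897 0.013  0.0421] 0.00028454096003940665 z-plane [0.5896 0.013 ] [0.5899 0.013 ]
cn [0.5004 0.0154 0.0438] 0.0011558712955068314 z-plane [0.4999 0.0153] [0.5014 0.0146]
stand [0.5467 0.0727] yaw 88.58295929552268 res [[ 0.0003  0.0008]
 [-0.0001  0.0007]
 [-0.0005 -0.0006]
 [ 0.0003 -0.0008]]
pf [0.5926 0.1066]
pn [0.5026 0.1088]
cf [0.5903 0.0136]
cn [0.5003 0.0158]
cap (array([ 0.535 , -0.2542,  0.149 ]), np.float64(0.0005295314048918314)) [ 0.5347 -0.2541  0.15  ] [ 0.5349 -0.2531  0.15  ]
rim (array([ 0.5348, -0.2552,  0.031 ]), np.float64(0.00106749721361665)) [ 0.5346 -0.2526  0.042 ] [ 0.5308 -0.2452  0.042 ]
grip edge -81.55370077227259 0.029846052979538434
grip edge 6.973342921978525 0.023640203152195553
grip edge -77.43534484666112 0.0221040515766871
```

```bash
python3 - <<'E'
from m import *
np.set_printoptions(precision=3,suppress=True)
print('big',tri(S2((297,217)),T2((197,323)))); print('blue',tri(S2((96,343)),T2((60,192))))
print('jar lid top',tri(S2((115,90)),T2((430,60))), onz('top',(448,184),.07))
for p in ([.217,-.666,.225],[.35,-.45,.225],[.4,-.4,.225],[.535,-.2535,.225]): print(p,proj('top',p)[0],proj('scene',p)[0])
print('fan foot/top pts', onz('scene',(415,95),0.03),onz('top',(530,210),.03),onz('top',(530,210),.2),onz('top',(640,265),.2))
E
```

```text
big (array([ 0.43 , -0.191,  0.184]), np.float64(3.2945649123909515e-05))
blue (array([ 0.491, -0.131,  0.135]), np.float64(0.0001921473838523426))
jar lid top (array([ 0.565, -0.331,  0.094]), np.float64(0.0003724948532254415)) [ 0.569 -0.341  0.07 ]
[0.217, -0.666, 0.225] [654.4   372.424] [531.97   42.769]
[0.35, -0.45, 0.225] [537.387 298.004] [461.401  72.033]
[0.4, -0.4, 0.225] [509.497 269.556] [434.767  77.38 ]
[0.535, -0.2535, 0.225] [427.646 192.983] [355.672  95.89 ]
fan foot/top pts [ 0.465 -0.583  0.03 ] [ 0.517 -0.545  0.03 ] [ 0.508 -0.453  0.2  ] [ 0.407 -0.664  0.2  ]
```

```bash
cat >> h.py <<'E'
from scipy.spatial.transform import Rotation as Ro
def rows(targets,p0=None,r0=None):
    s=manip.read_state(); p0=s['tcp_pos'] if p0 is None else np.array(p0); r0=s['tool_rot'] if r0 is None else r0
    A=Ro.from_euler('xyz',r0,degrees=True)
    for p,rpy in targets:
        B=Ro.from_euler('xyz',rpy,degrees=True)
        print(np.round(np.r_[A.inv().apply(np.array(p)-p0)/.3,(A.inv()*B).as_rotvec(degrees=True)/180],4).tolist())
def st():
    s=manip.read_state(); np.set_printoptions(precision=4,suppress=True)
    for k in('time','q','tcp_pos','tool_rot','ft_force','moment','width','grasp_force'): print(k,s[k])
E
python3 - <<'E'
from h import *
rows([([.33,-.30,.27],[180,0,18]),([.535,-.2535,.24],[180,0,8.5]),([.535,-.2535,.2],[180,0,8.5])],[.217,-.666,.225],[180,0,18.04])
E
```

```text
[0.736, -1.0434, -0.15, 0.0, -0.0, 0.0002]
[1.4337, -0.9791, -0.05, -0.0, -0.0, 0.053]
[1.4337, -0.9791, 0.0833, -0.0, -0.0, 0.053]
```

Call:
carry_out([
  [0.7,-1,-0.15,0,0,0],
  [0.7,-1,-0.15,0,0,0],
  [0.7,-1,-0.15,0,0,0],
  [0.7,-1,-0.15,0,0,0],
  [0.7,-1,-0.15,0,0,0],
  [0.7,-1,-0.15,0,0,0],
  [0.7,-1,-0.15,0,0,0],
  [0.7,-1,-0.15,0,0,0],
], jaw=0.4)

```text
time: 1.1
tcp_pos: [0.3236, -0.3156, 0.27]
tool_rot: [180.0, -0.0, 18.1]
ft_force: [0.5, -0.6, -0.0]
width: 0.0548
grasp_force: 0.0
```

```bash
python3 - <<'E'
from h import *
st()
rows([([.535,-.2535,.24],[180,0,8.5]),([.535,-.2535,.18],[180,0,8.5])])
E
```

```text
time 1.1
q [-47.2293  -5.2394 125.3572  -0.0085  59.8629  24.7018]
tcp_pos [ 0.3236 -0.3156  0.27  ]
tool_rot [179.9795  -0.0014  18.0731]
ft_force [ 0.5429 -0.6243 -0.0208]
moment [-0.0342  0.0354  0.0224]
width 0.05482259344871724
grasp_force 0.0
[0.7341, 0.0219, 0.1, 0.0001, -0.0, 0.0532]
[0.7341, 0.0219, 0.3, 0.0001, -0.0, 0.0532]
```

Call:
carry_out([
  [0.734,0.022,0.1,0,0,0.053],
  [0.734,0.022,0.1,0,0,0.053],
  [0.734,0.022,0.1,0,0,0.053],
  [0.734,0.022,0.1,0,0,0.053],
  [0.734,0.022,0.2,0,0,0.053],
  [0.734,0.022,0.3,0,0,0.053],
  [0.734,0.022,0.4,0,0,0.053],
  [0.734,0.022,0.5,0,0,0.053],
  [0.734,0.022,0.51,0,0,0.053],
  [0.734,0.022,0.51,0,0,0.053],
])

```text
time: 2.35
tcp_pos: [0.5351, -0.2543, 0.1173]
tool_rot: [180.0, 0.0, 8.4]
ft_force: [-0.4, -0.8, 0.4]
width: 0.0544
grasp_force: 0.0
```

Call:
carry_out([
  [0,0,0,0,0,0],
  [0,0,0,0,0,0],
  [0,0,0,0,0,0],
  [0,0,0,0,0,0],
  [0,0,0,0,0,0],
  [0,0,0,0,0,0],
], jaw=1)

```text
time: 3.1
tcp_pos: [0.5351, -0.2535, 0.1173]
tool_rot: [180.0, -0.0, 8.5]
ft_force: [-1.1, -0.4, 5.3]
width: 0.0239
grasp_force: 30.0
```

```bash
python3 - <<'E'
from h import *
st()
t=imaging.snapshot('top')[:,:,::-1];s=imaging.snapshot('scene')[:,:,::-1]
up=lambda im,x,y,w,h,k:cv2.resize(im[y:y+h,x:x+w],None,fx=k,fy=k)
cv2.imwrite('pics/g1.png',np.hstack([up(t,340,140,100,140,4),up(s,330,60,100,140,4)]))
E
```

```text
time 3.1
q [-27.6046  20.812  114.4188  -0.0014  44.7457  53.9   ]
tcp_pos [ 0.5351 -0.2535  0.1173]
tool_rot [179.9854  -0.0184   8.4964]
ft_force [-1.0547 -0.3578  5.2925]
moment [0.0978 0.1885 0.0384]
width 0.02388202040989273
grasp_force 30.000516772270203
```

View pics/g1.png

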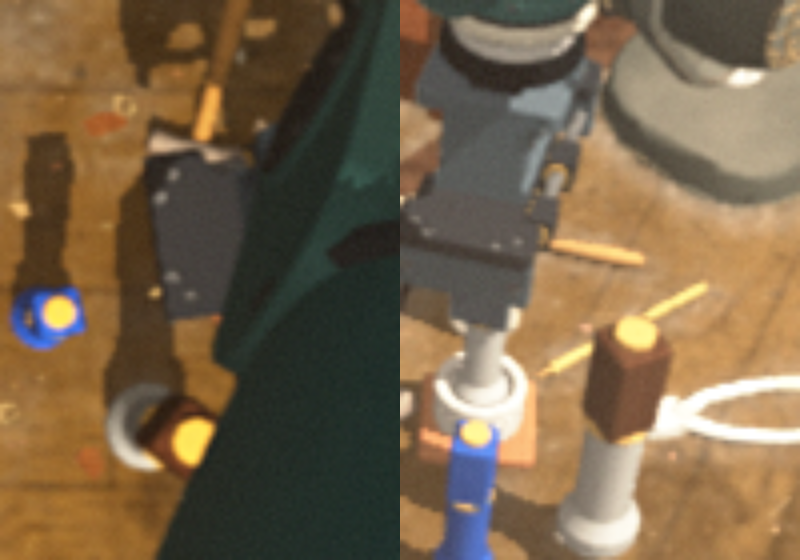

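```bash
cat >> h.py <<'E'
PADS={'near':np.array([.5026,.1088,.085]),'far':np.array([.5926,.1066,.085])}
N=np.array([-.0142,-.5734,.8192]); L=.1033
TILT=Ro.from_rotvec(35*np.array([.9997,-.0247,0]),degrees=True)
RT=(TILT*Ro.from_euler('xyz',[180,0,8.5],degrees=True)).as_euler('xyz',degrees=True)
def over(pad,h): return PADS[pad]+N*(L+h)
E
python3 - <<'E'
from h import *
print(TILT.apply([0,0,1]),RT)
rows([([.535,-.2535,.29],[180,0,8.5]),([.52,-.05,.3],[180,0,8.5]),(over('near',.05),RT),(over('near',.02),RT)])
E
```

```text
[-0.01416733 -0.57340399  0.81915026] [-145.40390218   -5.66812832    6.73348527]
[-0.0004, 0.0, -0.5757, 0.0001, -0.0001, 0.0]
[0.0504, -0.6783, -0.6092, 0.0001, -0.0001, 0.0]
[0.0207, -0.9217, -0.3112, 0.1916, 0.0334, 0.0]
[0.0306, -0.9782, -0.2293, 0.1916, 0.0334, 0.0]
```

Call:
carry_out([
  [0,0,-0.1,0,0,0],
  [0,0,-0.3,0,0,0],
  [0,0,-0.5,0,0,0],
  [0,0,-0.58,0,0,0],
  [0.01,-0.15,-0.6,0,0,0],
  [0.03,-0.35,-0.61,0,0,0],
  [0.04,-0.55,-0.61,0,0,0],
  [0.05,-0.68,-0.6,0,0,0],
  [0.04,-0.75,-0.5,0.055,0.01,0],
  [0.03,-0.83,-0.42,0.11,0.02,0],
  [0.02,-0.88,-0.36,0.16,0.03,0],
  [0.021,-0.922,-0.311,0.1916,0.0334,0],
  [0.021,-0.922,-0.311,0.1916,0.0334,0],
  [0.021,-0.922,-0.311,0.1916,0.0334,0],
  [0.021,-0.922,-0.311,0.1916,0.0334,0],
  [0.021,-0.922,-0.311,0.1916,0.0334,0],
])

```text
time: 5.2
tcp_pos: [0.5007, 0.0211, 0.2109]
tool_rot: [-145.5, -5.7, 6.8]
ft_force: [-0.1, 0.1, -3.2]
width: 0.0239
grasp_force: 30.0
```

```bash
python3 - <<'E'
from h import *
st(); print(over('near',.05),RT)
rows([(over('near',h),RT) for h in(.05,.02,.005)])
t=imaging.snapshot('top')[:,:,::-1];s=imaging.snapshot('scene')[:,:,::-1]
up=lambda im,x,y,w,h,k:cv2.resize(im[y:y+h,x:x+w],None,fx=k,fy=k)
cv2.imwrite('pics/g2.png',np.hstack([up(t,200,130,130,145,3),up(s,200,175,130,145,3)]))
E
```

```text
time 5.2
q [-16.8924   9.916  122.5758  37.981   63.8064  42.3673]
tcp_pos [0.5007 0.0211 0.2109]
tool_rot [-145.4661   -5.7221    6.7677]
ft_force [-0.1281  0.0958 -3.236 ]
moment [-0.6888 -0.0114 -0.0337]
width 0.023927455377833435
grasp_force 29.999053180217743
[0.5004 0.0209 0.2106] [-145.4039   -5.6681    6.7335]
[-0.001, 0.001, 0.0006, 0.0003, -0.0001, 0.0003]
[-0.001, 0.0009, 0.1006, 0.0003, -0.0001, 0.0003]
[-0.001, 0.0009, 0.1506, 0.0003, -0.0001, 0.0003]
```

View pics/g2.png

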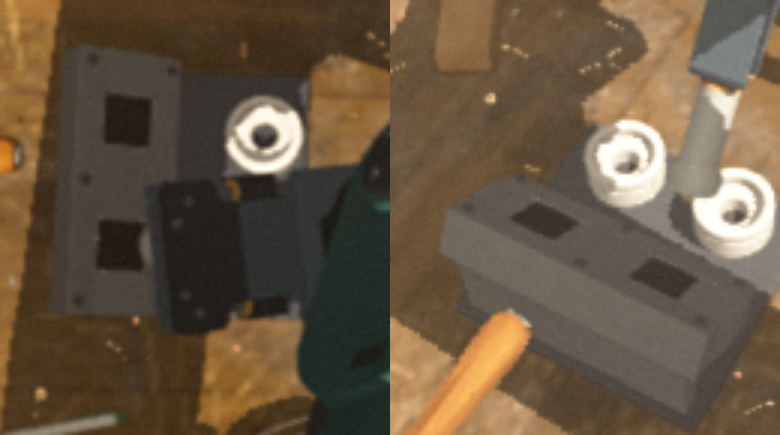

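The gauge is held square to the slope above the near pad: pin over (690,195) and near pad at (663,278) in the scene half. Approaching now.

Call:
carry_out([
  [-0.001,0.001,0.04,0,0,0],
  [-0.001,0.001,0.08,0,0,0],
  [-0.001,0.001,0.12,0,0,0],
  [-0.001,0.001,0.15,0,0,0],
  [-0.001,0.001,0.15,0,0,0],
  [-0.001,0.001,0.15,0,0,0],
])

```text
time: 6.05
tcp_pos: [0.5009, 0.0465, 0.1733]
tool_rot: [-145.4, -5.7, 6.7]
ft_force: [-0.4, 0.7, -3.1]
width: 0.0237
grasp_force: 30.0
```

```bash
cat >> h.py <<'E'
def pr(pad):
    s=manip.read_state(); d=s['tcp_pos']-PADS[pad]
    print('t',s['time'],'h mm',1000*(d@N-L),'off mm',1000*(d-N*(d@N)),'Fn',s['ft_force']@N,'F',s['ft_force'],'M',s['moment'])
E
python3 - <<'E'
from h import *
pr('near'); rows([(over('near',h),RT) for h in(.005,0,-.01)])
t=imaging.snapshot('top')[:,:,::-1];s=imaging.snapshot('scene')[:,:,::-1]
up=lambda im,x,y,w,h,k:cv2.resize(im[y:y+h,x:x+w],None,fx=k,fy=k)
cv2.imwrite('pics/g3.png',np.hstack([up(t,200,150,90,100,4),up(s,220,205,110,100,4)]))
E
```

```text
t 6.05 h mm 4.784229754938488 off mm [-0.20792717 -0.29442358 -0.21995645] Fn -2.9098104154436926 F [-0.4389743   0.65492393 -3.10120907] M [-0.65060977  0.07255643  0.04445129]
[0.0009, -0.0011, -0.0007, -0.0, 0.0, 0.0]
[0.0009, -0.0011, 0.0159, -0.0, 0.0, 0.0]
[0.0009, -0.0011, 0.0493, -0.0, 0.0, 0.0]
```

View pics/g3.png

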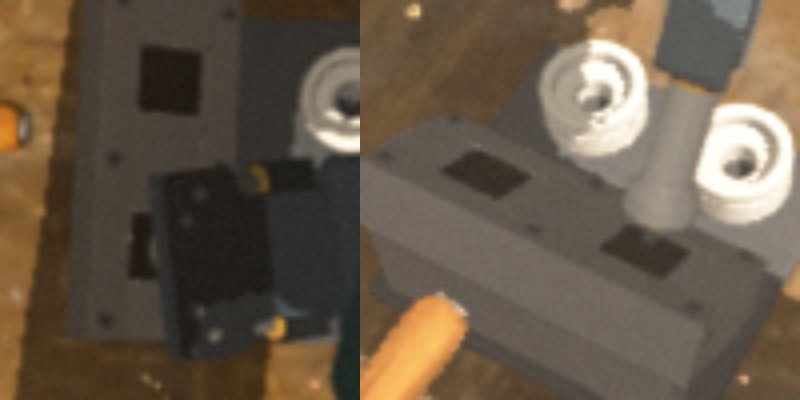

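The pin tip sits at about (651,240) in the right half, 5 mm over the near pad's middle at (645,250). Now I press in small steps.

Call:
carry_out([
  [0.001,-0.001,0.01,0,0,0],
  [0.001,-0.001,0.02,0,0,0],
  [0.001,-0.001,0.026,0,0,0],
  [0.001,-0.001,0.026,0,0,0],
  [0.001,-0.001,0.026,0,0,0],
])

```text
time: 6.78
tcp_pos: [0.5009, 0.0514, 0.1669]
tool_rot: [-145.4, -5.6, 6.7]
ft_force: [0.1, 0.2, -2.9]
width: 0.0238
grasp_force: 30.0
```

```bash
python3 -c "
from h import *
pr('near')"
```

```text
t 6.775 h mm -3.290353172050203 off mm [-0.30826775 -0.05419351 -0.05277919] Fn -2.5029359298072555 F [ 0.07103682  0.22848296 -2.89418344] M [-0.70812759  0.03196288 -0.03890949]
```

Call:
carry_out([
  [0,0,0.005,0,0,0],
  [0,0,0.01,0,0,0],
  [0,0,0.01,0,0,0],
  [0,0,0.01,0,0,0],
])

```text
time: 7.28
tcp_pos: [0.5011, 0.053, 0.1646]
tool_rot: [-145.4, -5.7, 6.7]
ft_force: [-2.4, -3.9, 2.6]
width: 0.0239
grasp_force: 30.0
```

```bash
python3 -c "
from h import *
pr('near')"
```

```text
t 7.275 h mm -6.091408620069572 off mm [-0.1012804  -0.04113323 -0.03978356] Fn 4.403807232406759 F [-2.41334066 -3.91318795  2.59486795] M [-0.68007444  0.53144431  0.41607172]
```

Call:
carry_out([
  [0,0,0,0,0,0],
  [0,0,0,0,0,0],
])

```text
time: 7.52
tcp_pos: [0.5011, 0.0531, 0.1645]
tool_rot: [-145.4, -5.7, 6.7]
ft_force: [-2.1, -2.5, 2.4]
width: 0.0238
grasp_force: 30.0
```

```bash
python3 - <<'E'
from h import *
pr('near')
t=imaging.snapshot('top')[:,:,::-1];s=imaging.snapshot('scene')[:,:,::-1]
up=lambda im,x,y,w,h,k:cv2.resize(im[y:y+h,x:x+w],None,fx=k,fy=k)
cv2.imwrite('pics/g4.png',np.hstack([up(t,215,150,80,110,5),up(s,330-80,205,80,110,5)]))
E
```

```text
t 7.525 h mm -6.159460772790004 off mm [-0.1407139  -0.0270368  -0.03059382] Fn 3.4440378545853845 F [-2.0861489  -2.53089143  2.39648607] M [-0.73246853  0.49523967  0.32567692]
```

View pics/g4.png

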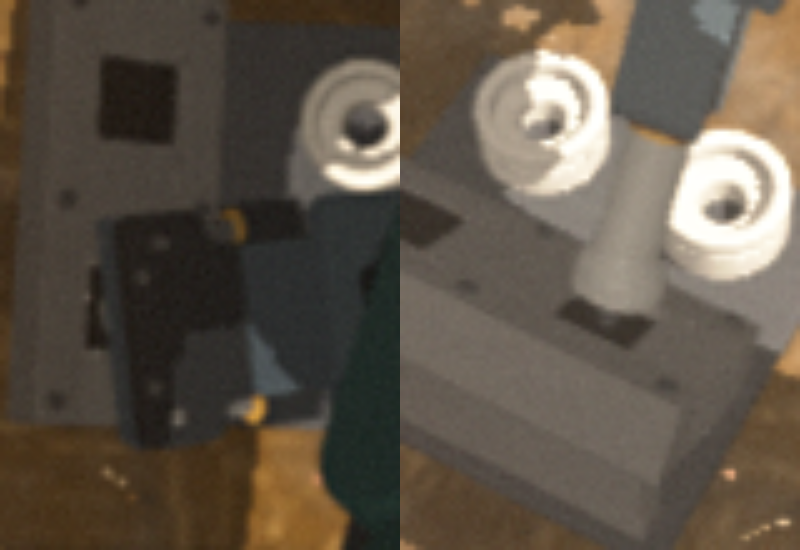

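Call:
carry_out([
  [0,0,0.005,0,0,0],
  [0,0,0.01,0,0,0],
  [0,0,0.01,0,0,0],
  [0,0,0.01,0,0,0],
])

```text
time: 8.12
tcp_pos: [0.5012, 0.0548, 0.1621]
tool_rot: [-145.4, -5.7, 6.7]
ft_force: [-2.6, -4.9, 2.8]
width: 0.0238
grasp_force: 30.0
```

```bash
python3 -c "
from h import *
pr('near')"
```

```text
t 8.125 h mm -9.16192902884766 off mm [-0.09506945 -0.028422   -0.0304869 ] Fn 5.14158128488029 F [-2.55059214 -4.87199853  2.82197134] M [-0.72493868  0.53023963  0.34403614]
```

Near pad: it stopped at h ≈ -5 to -6 mm, and beyond that only the pin's spring yielded. Now retract and go to the far pad.

```bash
python3 -c "
from h import *
rows([(over('near',.03),RT),(over('far',.03),RT),(over('far',.003),RT)])"
```

```text
[0.0003, -0.0001, -0.1306, -0.0, 0.0001, -0.0]
[0.2959, 0.0515, -0.1306, -0.0, 0.0001, -0.0]
[0.2959, 0.0515, -0.0406, -0.0, 0.0001, -0.0]
```

Call:
carry_out([
  [0,0,-0.04,0,0,0],
  [0,0,-0.13,0,0,0],
  [0.1,0.017,-0.13,0,0,0],
  [0.2,0.034,-0.13,0,0,0],
  [0.296,0.0515,-0.13,0,0,0],
  [0.296,0.0515,-0.13,0,0,0],
  [0.296,0.0515,-0.09,0,0,0],
  [0.296,0.0515,-0.055,0,0,0],
  [0.296,0.0515,-0.0406,0,0,0],
  [0.296,0.0515,-0.0406,0,0,0],
  [0.296,0.0515,-0.0406,0,0,0],
])

```text
time: 9.5
tcp_pos: [0.5912, 0.0456, 0.1723]
tool_rot: [-145.4, -5.7, 6.7]
ft_force: [-0.3, -0.1, -2.4]
width: 0.0238
grasp_force: 30.0
```

```bash
python3 -c "
from h import *
pr('far');rows([(over('far',h),RT) for h in(-.003,-.006)])
t=imaging.snapshot('top')[:,:,::-1];s=imaging.snapshot('scene')[:,:,::-1]
up=lambda im,x,y,w,h,k:cv2.resize(im[y:y+h,x:x+w],None,fx=k,fy=k)
cv2.imwrite('pics/g5.png',np.hstack([up(t,215,150,80,110,5),up(s,230,205,80,110,5)]))"
```

```text
t 9.5 h mm 3.2265075264353573 off mm [0.08151367 0.0478783  0.02480333] Fn -1.9242786953989206 F [-0.34752719 -0.06270165 -2.39888514] M [-0.65477496  0.05608295  0.02398835]
[-0.0003, 0.0001, 0.0207, -0.0, -0.0, 0.0]
[-0.0003, 0.0001, 0.0307, -0.0, -0.0, 0.0]
```

View pics/g5.png

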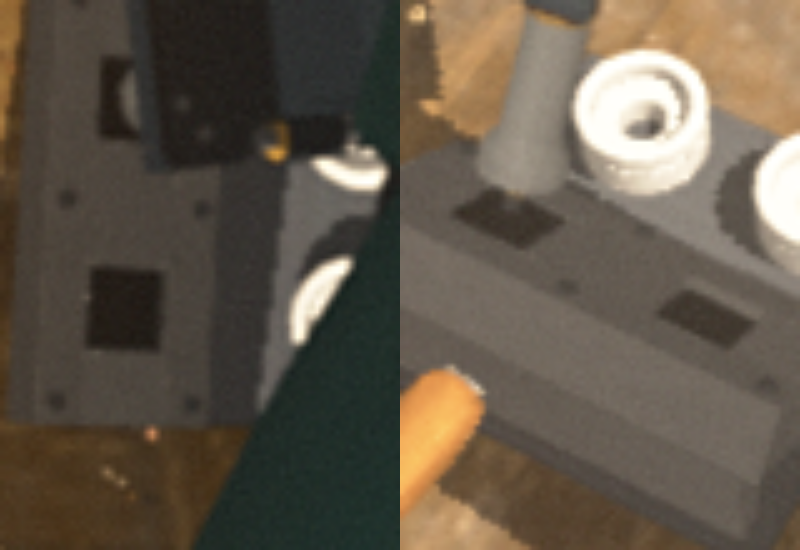

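The pin is at about (512,203), over the far pad's middle at (508,218). I press in the same steps.

Call:
carry_out([
  [0,0,0.01,0,0,0],
  [0,0,0.02,0,0,0],
  [0,0,0.031,0,0,0],
  [0,0,0.031,0,0,0],
  [0,0,0.031,0,0,0],
])

```text
time: 10.22
tcp_pos: [0.5909, 0.0511, 0.1642]
tool_rot: [-145.4, -5.6, 6.7]
ft_force: [0.5, -0.9, -2.8]
width: 0.0235
grasp_force: 30.0
```

```bash
python3 -c "
from h import *
pr('far')"
```

```text
t 10.225 h mm -6.56003782673513 off mm [-0.29495931 -0.03357563 -0.03780631] Fn -1.7535310590737725 F [ 0.47229207 -0.94408805 -2.79316968] M [-0.70629315  0.04371636 -0.01458932]
```

Call:
carry_out([
  [0,0,0.005,0,0,0],
  [0,0,0.01,0,0,0],
  [0,0,0.01,0,0,0],
  [0,0,0.01,0,0,0],
])

```text
time: 10.72
tcp_pos: [0.5912, 0.0527, 0.1619]
tool_rot: [-145.4, -5.6, 6.7]
ft_force: [-0.8, -0.6, -1.9]
width: 0.0243
grasp_force: 30.0
```

```bash
python3 -c "
from h import *
pr('far')"
```

```text
t 10.725 h mm -9.361099070387485 off mm [-0.09646509 -0.02392298 -0.02734307] Fn -1.1971502038069022 F [-0.79599751 -0.57224344 -1.87570527] M [-0.69096349  0.29178617  0.19547875]
```

Call:
carry_out([
  [0,0,0.005,0,0,0],
  [0,0,0.008,0,0,0],
  [0,0,0.008,0,0,0],
  [0,0,0.008,0,0,0],
])

```text
time: 11.22
tcp_pos: [0.5913, 0.054, 0.1601]
tool_rot: [-145.4, -5.7, 6.7]
ft_force: [-2.3, -4.3, 2.6]
width: 0.0238
grasp_force: 30.0
```

```bash
python3 -c "
from h import *
pr('far')"
```

```text
t 11.225 h mm -11.648662069574822 off mm [-0.02843608 -0.00088101 -0.00981824] Fn 4.62062990472444 F [-2.26392818 -4.29214069  2.59688556] M [-0.69380903  0.57094073  0.36559369]
```

Call:
carry_out([
  [0,0,0.005,0,0,0],
  [0,0,0.005,0,0,0],
  [0,0,0.005,0,0,0],
])

```text
time: 11.6
tcp_pos: [0.5913, 0.0549, 0.1588]
tool_rot: [-145.4, -5.7, 6.7]
ft_force: [-2.5, -4.5, 3.0]
width: 0.0235
grasp_force: 30.0
```

```bash
python3 -c "
from h import *
pr('far')"
```

```text
t 11.6 h mm -13.147642525665193 off mm [-0.00682821 -0.02103595 -0.02340873] Fn 5.094820497555464 F [-2.47727706 -4.54962527  2.99180668] M [-0.61965225  0.6402091   0.44362294]
```

Far pad sank about 5 mm deeper (stop at ≈ -10.5 mm against ≈ -5.5 mm), so the gauge goes to the far cup.

```bash
python3 -c "
from h import *
rows([(over('far',.05),RT),([.5903,.0136,.25],[180,0,8.5]),([.5903,.0136,.18],[180,0,8.5])])"
```

```text
[-0.0, -0.0001, -0.2105, -0.0001, 0.0001, -0.0]
[0.0105, -0.0607, -0.3279, -0.1916, -0.0334, -0.0]
[-0.0124, 0.0712, -0.1368, -0.1916, -0.0334, -0.0]
```

Call:
carry_out([
  [0,0,-0.06,0,0,0],
  [0,0,-0.15,0,0,0],
  [0,0,-0.21,0,0,0],
  [0.005,-0.03,-0.28,-0.05,-0.01,0],
  [0.0105,-0.061,-0.328,-0.1,-0.018,0],
  [0.0105,-0.061,-0.328,-0.15,-0.026,0],
  [0.0105,-0.061,-0.328,-0.1916,-0.0334,0],
  [0.0105,-0.061,-0.328,-0.1916,-0.0334,0],
  [0,0,-0.235,-0.1916,-0.0334,0],
  [-0.0124,0.0712,-0.1368,-0.1916,-0.0334,0],
  [-0.0124,0.0712,-0.1368,-0.1916,-0.0334,0],
  [-0.0124,0.0712,-0.1368,-0.1916,-0.0334,0],
  [-0.0124,0.0712,-0.1368,-0.1916,-0.0334,0],
])

```text
time: 13.22
tcp_pos: [0.5912, 0.0134, 0.1816]
tool_rot: [-180.0, -0.1, 8.5]
ft_force: [1.0, 1.6, -2.4]
width: 0.0237
grasp_force: 30.0
```

```bash
python3 -c "
from h import *
st();rows([([.5903,.0136,.15],[180,0,8.5]),([.5903,.0136,.117],[180,0,8.5])])
t=imaging.snapshot('top')[:,:,::-1];s=imaging.snapshot('scene')[:,:,::-1]
up=lambda im,x,y,w,h,k:cv2.resize(im[y:y+h,x:x+w],None,fx=k,fy=k)
cv2.imwrite('pics/g6.png',up(s,230,160,110,110,5))"
```

```text
time 13.225
q [ -0.97    15.2697 113.4529   0.0416  51.1524  80.531 ]
tcp_pos [0.5912 0.0134 0.1816]
tool_rot [-179.9886   -0.1286    8.473 ]
ft_force [ 0.9861  1.5999 -2.3593]
moment [ 0.0286 -0.0018 -0.0377]
width 0.023671286735657035
grasp_force 29.999252557754517
[-0.0031, -0.0009, 0.1054, -0.0001, -0.0007, -0.0002]
[-0.0033, -0.0009, 0.2154, -0.0001, -0.0007, -0.0002]
```

View pics/g6.png

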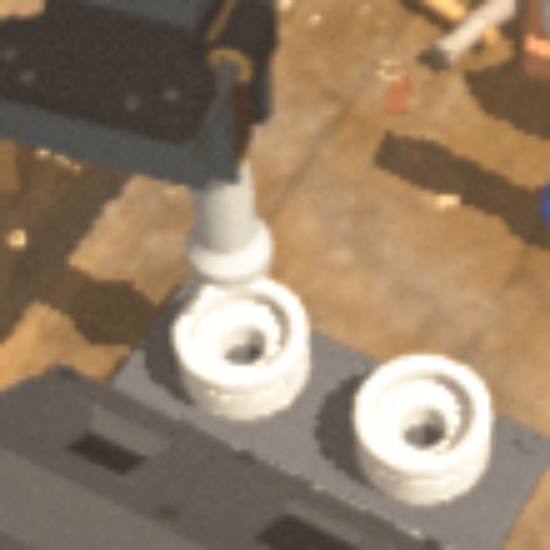

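The gauge is upright above the far cup (foot at (230,262), cup hole at (243,345)), and both pads are visibly sunk. Lowering.

Call:
carry_out([
  [-0.003,-0.001,0.05,0,-0.0007,0],
  [-0.003,-0.001,0.1,0,-0.0007,0],
  [-0.003,-0.001,0.14,0,-0.0007,0],
  [-0.003,-0.001,0.17,0,-0.0007,0],
  [-0.003,-0.001,0.19,0,-0.0007,0],
  [-0.003,-0.001,0.2,0,-0.0007,0],
  [-0.003,-0.001,0.2,0,-0.0007,0],
  [-0.003,-0.001,0.2,0,-0.0007,0],
])

```text
time: 14.32
tcp_pos: [0.5896, 0.0138, 0.1203]
tool_rot: [180.0, 0.1, 8.5]
ft_force: [0.1, 0.5, -3.5]
width: 0.024
grasp_force: 30.0
```

```bash
python3 -c "
from h import *
st()"
```

```text
time 14.325
q [ -0.9144  20.3946 114.6034  -0.0285  45.0933  80.6063]
tcp_pos [0.5896 0.0138 0.1203]
tool_rot [179.995    0.0933   8.4994]
ft_force [ 0.1011  0.4609 -3.5002]
moment [-0.0516  0.0181  0.0365]
width 0.02397944307995571
grasp_force 29.999186396598816
```

Call:
carry_out([
  [0,0,0.006,0,0,0],
  [0,0,0.01,0,0,0],
  [0,0,0.01,0,0,0],
  [0,0,0.01,0,0,0],
])

```text
time: 14.82
tcp_pos: [0.5896, 0.0138, 0.1174]
tool_rot: [180.0, 0.1, 8.5]
ft_force: [-2.5, -0.1, 5.3]
width: 0.024
grasp_force: 30.0
```

Call:
carry_out([
  [0,0,0,0,0,0],
  [0,0,0,0,0,0],
  [0,0,0,0,0,0],
  [0,0,0,0,0,0],
  [0,0,-0.05,0,0,0],
  [0,0,-0.15,0,0,0],
  [0,0,-0.3,0,0,0],
  [0,0,-0.45,0,0,0],
  [0,-0.15,-0.5,0,0,0],
  [0,0.3,-0.5,0,0,0],
  [0,0.5,-0.5,0,0,0],
  [0,0.5,-0.5,0,0,0],
  [0,0.5,-0.5,0,0,0],
  [0,0.5,-0.5,0,0,0],
], jaw=0.4)

```text
time: 16.58
tcp_pos: [0.6117, -0.1347, 0.2676]
tool_rot: [-180.0, 0.1, 8.4]
ft_force: [-0.7, -0.3, -0.1]
width: 0.0546
grasp_force: 0.0
```

```bash
python3 -c "
from h import *
st()
print(proj('top',[.5903,.0136,.15]),proj('scene',[.5903,.0136,.15]))
t=imaging.snapshot('top')[:,:,::-1];s=imaging.snapshot('scene')[:,:,::-1]
up=lambda im,x,y,w,h,k:cv2.resize(im[y:y+h,x:x+w],None,fx=k,fy=k)
cv2.imwrite('pics/g7.png',np.hstack([up(t,220,140,100,110,4),up(s,230,160,100,110,4)]))"
```

```text
time 16.575
q [-14.5299  12.507  106.6637  -0.0478  60.9286  67.0542]
tcp_pos [ 0.6117 -0.1347  0.2676]
tool_rot [-179.9997    0.1077    8.4392]
ft_force [-0.6978 -0.2836 -0.1016]
moment [0.0748 0.0193 0.0269]
width 0.05459699996432822
grasp_force 0.0
[[283.1936 166.6966]] [[273.7422 194.675 ]]
```

View pics/g7.png

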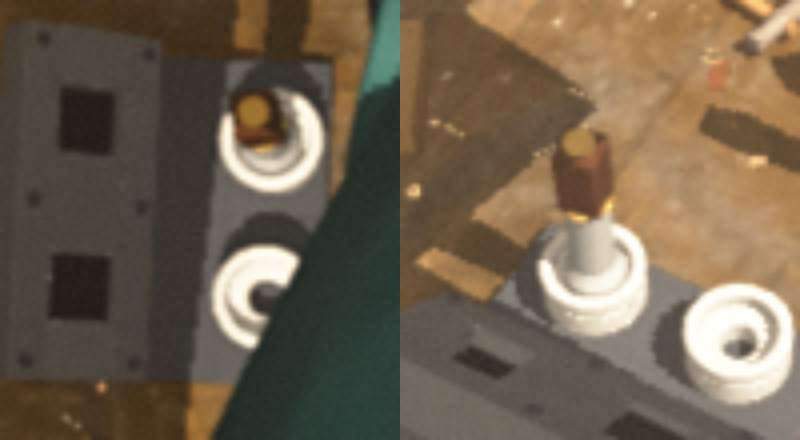

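The gauge stands upright and seated in the far cup: its cap is at (255,110) top and (577,142) scene, against predicted (253,107) and (575,139). Handing in.

```bash
python3 -c "
from workcell import job
print(job.close_job())"
```

```text
the job is handed in; nothing more can be done
None
```

The far pad is the one that lost its packing: it stopped about 10.5 mm down against about 5.5 mm for the near pad. The gauge now stands upright, fully down, in the far cup, and the job is handed in.

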